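# Slide the heat sinks into the divided tote and shut its gate

### The job

Slide the two loose heat sinks along the bench, without picking them up, straight into the empty compartments of the blue divided tote, each into the one that matches its width, until they are wholly inside. Leave the medium one in its middle compartment, swing the yellow gate shut across the mouths, and do not disturb the board stack, the solder reel or the fan.

Things in the scene. Friction and masses are not known exactly. Their poses are not given: they have to be found in the camera images.
- tote: blue divided tote fixed to the bench, open at the top and at its mouth side. Origin on the bench (z = 0) in the middle of the mouth line; x points into the compartments, y to the left looking in. Walls 26 mm high, 6 mm thick, rounded at the mouth end, from x = 0; compartments 66 mm deep; 216 mm wide outside. Floor film under 1 mm: things slide in level from the bench
- bay_large (a point): centre of the mouth of the large compartment, 84 mm wide inside, on the bench; at tote x = 0, y = +60 mm
- bay_medium (a point): centre of the mouth of the medium compartment, 62 mm wide inside, on the bench; at tote x = 0, y = -19 mm
- bay_small (a point): centre of the mouth of the small compartment, 46 mm wide inside, on the bench; at tote x = 0, y = -79 mm
- gate (a joint): angle (rad) of the yellow swing gate: 0 = shut across the mouths (along tote +y), growing as it swings out towards the robot, range 0 to 2.4, starts near 2. It stays where left (hinge friction 0.05 N m). A bar 216 mm long, 6 mm thick, 3 to 28 mm above the bench; at angle a it points from its hinge along tote direction (-sin a, cos a). Push it shut by the face that looks to the robot when shut
- gate_hinge (a point): point on the gate's upright hinge axis, 15 mm above the bench, at tote x = -6 mm, y = -114 mm
- gate_end (a point): point at the free end of the gate, 216 mm from the hinge axis, 15 mm above the bench
- sink_large: Large finned aluminium heat sink, a block 74 mm wide (its y), 56 mm deep (its x), 30 mm high, fins running along its y, about 200 g; origin at the centre of its underside, z up. Starts loose on the bench before the tote's mouth, turned up to 0.35 rad from the tote; the two loose ones start one behind the other, either one in front
- sink_small: Small finned aluminium heat sink, a block 36 mm wide (its y), 56 mm deep (its x), 30 mm high, fins running along its y, about 100 g; origin at the centre of its underside, z up. Starts loose on the bench before the tote's mouth like the large one
- sink_medium: Medium finned aluminium heat sink, a block 54 mm wide (its y), 56 mm deep (its x), 30 mm high, fins running along its y, about 150 g; origin at the centre of its underside, z up. Already inside the middle compartment, loose; leave it there
- board_stack: Bystander, loose. Stack of green circuit boards with cardboard between, 150 x 200 x 64 mm, origin at the centre of its underside
- solder_reel: Bystander, loose. Reel of solder wire standing on its flange, 60 mm diameter, 50 mm high, origin at the centre of its underside
- fan: Bystander, loose. Black cooling fan lying flat, 60 x 60 x 25 mm, origin at the centre of its underside
Not all that is in view belongs to the job. Leave any pink or red look-alike of the sink_small alone. What is shaped like the sink_large but red is not meant.

How it is judged:
At the end, for the whole second after the job is handed in: Each of the three heat sinks lies flat and still in the compartment of its size, wholly behind the mouth line (origin 24 to 45 mm into the tote, within 12 mm of the compartment's centre line, turned less than 0.3 rad), and the gate is shut to within 0.06 rad and still (x of sink_large in the frame of tote between 0.024 and 0.045 m and y of sink_large in the frame of tote between 0.048 and 0.072 m and height (world z) of each of sink_large, sink_small, sink_medium below 0.006 m and angle between each of sink_large, sink_small, sink_medium's own z axis and vertical below 0.1 rad and angle between the x axis of each of sink_large, sink_small, sink_medium and the x axis of tote, either way round below 0.3 rad and linear speed of each of sink_large, sink_small, sink_medium below 0.02 m/s and x of sink_small in the frame of tote between 0.024 and 0.045 m and y of sink_small in the frame of tote between -0.091 and -0.067 m and x of sink_medium in the frame of tote between 0.024 and 0.045 m and y of sink_medium in the frame of tote between -0.031 and -0.007 m and value of joint gate below 0.06 rad and velocity of joint gate between -0.05 and 0.05 rad/s); the robot touches nothing.
It fails at once if a loose heat sink is lifted: its underside rises more than 15 mm above the bench (height (world z) of any of sink_large, sink_small above 0.015 m).
It fails at once if a bystander (board stack, solder reel or fan) is moved more than 15 mm (distance of any of board_stack, solder_reel, fan from where it was at the start of the episode above 0.015 m).
It also fails if it takes over 72 s, if anything falls off the work surface, if the arm or the gripper's body presses on something with over 40 N, if the wrist force passes 120 N, or if a joint passes its speed limit or range.

### The arm

A 6-joint arm with a two-finger parallel gripper is mounted at the origin on the work surface. World frame = base frame: x ahead of the robot, y to its left, z up, the work surface at z = 0. Lengths are in m, angles in rad, forces in N, time in s.
With the tool pointing down it reaches from about 0.25 to 0.775 m from the base axis. Payload 4 kg.
Tool frame: the origin (TCP) lies midway between the tips of the shut fingers; the grasp point (between the pads) lies 19 mm behind it; y points along the fingers, x is the direction in which the jaws open and shut, and the axes are right-handed (so a half turn about y gives the same grasp; the last joint's range is limited). The gripper opens to 94 mm and grips with 3 to 60 N. Pads are 16 mm wide; open, the fingers measure 119 mm over their backs; the gripper's body (75 mm by 177 mm) begins 78 mm behind the grasp point.
Start: joints at [-1.394, 0.087, 1.371, -0, 1.684, -0.103], TCP at [0.152, -0.529, 0.206] pointing down, gripper open.
Joint ranges: [-3.1, 3.1], [-0.76, 2.03], [0.27, 2.55], [-1.08, 4.22], [0.17, 2.65], [-2.57, 2.57]. Speed limits (rad/s): [2.79, 2.79, 3.14, 3.14, 3.14, 3.14].

### API

Orientations are given as [roll, pitch, yaw] about the fixed x, y, z axes, in that order (R = Rz(yaw) Ry(pitch) Rx(roll)).
In Python, from bench import robot, snapshot, camera_info, ticket gives the robot as it stands.
- The arm moves only by the shell command python3 -m creep 'ROWS'. ROWS is JSON, a list of rows, each an object with "slide": the shift along the tool's x, y, z in mm, a list of three; "roll": the turn about the tool's y in degrees; "grip": the closure, from 0 (fully open) to 1 (shut). In form: [{"slide": [x, y, z], "roll": roll, "grip": grip}, ...]. A call has 1 to 20 rows; each row is the pose to reach, as a shift and turn from the pose commanded when the call began, along the tool's axes at that moment; what a row does not reach only later rows make up. A row lasts 1/12 s, in which the tool goes at most 41.7 mm and 7.16 degrees, less where a joint would pass 70% of its speed; a pose out of reach is approached as far as the arm can. A call with a gripper value outside its range is refused whole. The fingers move at their own pace and stop on an object; the grip force is fixed at half the most. Time passes only in rows, so rows that repeat a pose let the fingers close. It gives the time, the measured TCP pose, the force and the opening at its end, in the units of the state.
- robot.get_obs(): the state, without advancing time (a new reading comes with each control period).
- snapshot(name): name is "side" or "top" or "wrist"; returns the picture (420x560x3 uint8, red, green, blue); there is no depth.
- camera_info(name): a dict with "fx", "fy", "cx", "cy" (pixels), "cam_to_world" (4x4, takes a point from camera to world coordinates). Camera axes: x right, y down, z forward; pixel columns grow to the right and rows downward; lengths in m; the calibration is good to about 2 mm. The wrist camera is an equidistant fisheye: a pixel r from the principal point sees the ray r / f radians off the axis. A picture is of the moment at which its call begins: read the wrist's pose just before it. camera_info takes no time and is no camera call; for the wrist camera it gives the pose at the moment of the call.
- ticket.close_job(): hands the job in, once; it reports no verdict.
The state is a dict: "time": time; "joint_positions": joint angles; "qvel": joint speeds; "joint_torque": joint torques, N m; "tool_pos": TCP position; "ee_rot": TCP orientation; "wrist_force": force on the tool from outside, world axes, zero at the start; "wrist_torque": the same for the moment, N m; "width": finger opening in m.
Only numpy, scipy, OpenCV 4.12 (cv2) and the standard library are available. Lean on these libraries where they do the work, as an engineer would, in place of code of your own. Each camera call takes 0.05 s, during which the arm holds its last target.

## Working session

There is one attempt and no reset: what is moved stays moved. The work goes in short steps, Python scripts to look and compute and a shell command to move; the robot and the scene stay as the last step left them, time stands still between calls to the robot, and variables do not carry over. Pictures are saved under pics/ and viewed, and the job is handed in when it is done.

```bash
mkdir -p pics; ls; python3 - <<'E'
from bench import robot, snapshot, camera_info
import cv2, numpy as np
np.set_printoptions(precision=4,suppress=True)
o=robot.get_obs(); print(o)
for n in ["side","top","wrist"]:
    ci=camera_info(n); print(n,ci)
    im=snapshot(n); cv2.imwrite(f"pics/{n}0.png",im[:,:,::-1])
E
```

```text
pics
{'time': 0.0, 'joint_positions': array([-1.3941,  0.088 ,  1.3723, -0.    ,  1.6836, -0.1031]), 'qvel': array([-0.0005,  0.0012, -0.0004,  0.0014, -0.0004, -0.0005]), 'joint_torque': array([ -0.0014, -34.0182, -30.2431,   0.0716,   0.0328,  -0.0002]), 'tool_pos': array([ 0.1518, -0.5281,  0.2043]), 'ee_rot': array([-1.5706,  0.0022, -1.291 ]), 'wrist_force': array([0.7642, 0.6504, 1.1838]), 'wrist_torque': array([ 0.0279,  0.0148, -0.0087]), 'width': 0.0940615293269258}
side {'fx': 386.0628352336782, 'fy': 386.0628352336782, 'cx': 277.47312160201255, 'cy': 212.8434423107658, 'cam_to_world': array([[ 0.9853, -0.1043,  0.1354,  0.4339],
       [-0.1706, -0.6492,  0.7412, -0.6287],
       [ 0.0106, -0.7534, -0.6575,  0.6327],
       [ 0.    ,  0.    ,  0.    ,  1.    ]])}
top {'fx': 386.96693844509406, 'fy': 386.96693844509406, 'cx': 274.7943822224501, 'cy': 211.492000837229, 'cam_to_world': array([[ 0.0282, -0.9858,  0.1654,  0.3888],
       [-0.9992, -0.0327, -0.0242,  0.0596],
       [ 0.0293, -0.1646, -0.9859,  1.0209],
       [ 0.    ,  0.    ,  0.    ,  1.    ]])}
wrist {'fx': 325.19226210127806, 'fy': 325.19226210127806, 'cx': 277.9244131996618, 'cy': 208.74327226482487, 'cam_to_world': array([[ 0.2755, -0.9218, -0.2728,  0.2328],
       [-0.9613, -0.265 , -0.0754, -0.5052],
       [-0.0028,  0.283 , -0.9591,  0.3829],
       [ 0.    ,  0.    ,  0.    ,  1.    ]])}
```

View pics/top0.png

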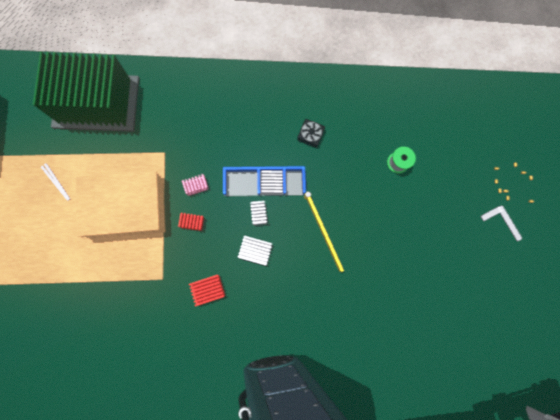

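View pics/side0.png

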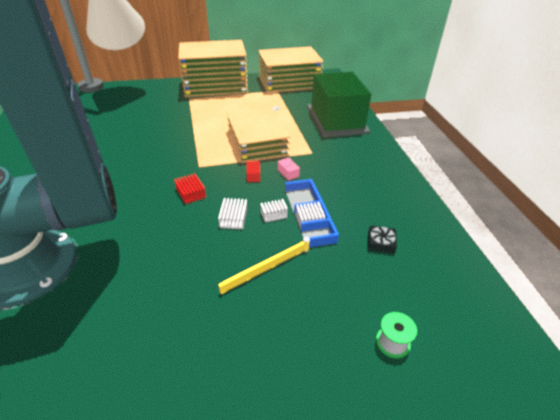

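View pics/wrist0.png

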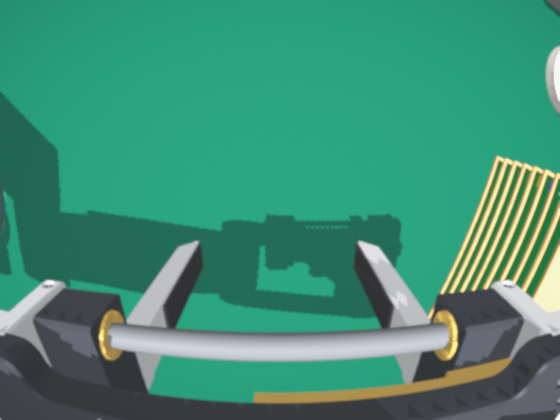

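Top view, tote at (264,181) with its mouth facing down the picture.
- Candidates for the small sink: silver (258,213), pink (195,184) and small red (191,222). The silver one fits.
- Candidates for the large sink: silver (255,250) and red (207,291). The silver one fits.
- The silver block at (272,181), inside the tote, is the medium sink.

Next, close crops and first measurements.

```bash
cat > h.py <<'E'
import numpy as np, cv2
from bench import robot, snapshot, camera_info
np.set_printoptions(precision=4,suppress=True)
def ray(ci,uv):
    uv=np.atleast_2d(np.float64(uv)); T=np.array(ci["cam_to_world"])
    p=(uv-[ci["cx"],ci["cy"]])/[ci["fx"],ci["fy"]]
    if ci.get("fish"):
        th=np.linalg.norm(p,axis=1); s=np.where(th>1e-9,np.sin(th)/np.maximum(th,1e-9),1)
        d=np.c_[p*s[:,None],np.cos(th)]
    else: d=np.c_[p,np.ones(len(p))]
    return T[:3,3],d@T[:3,:3].T
def onplane(ci,uv,z):
    o,d=ray(ci,uv); return o+d*((z-o[2])/d[:,2])[:,None]
def proj(ci,P):
    T=np.array(ci["cam_to_world"]); c=(np.atleast_2d(P)-T[:3,3])@T[:3,:3]
    if ci.get("fish"):
        r=np.hypot(c[:,0],c[:,1]); th=np.arctan2(r,c[:,2]); q=c[:,:2]/r[:,None]*th[:,None]
    else: q=c[:,:2]/c[:,2:]
    return q*[ci["fx"],ci["fy"]]+[ci["cx"],ci["cy"]]
def cam(n):
    ci=dict(camera_info(n)); ci["fish"]=(n=="wrist"); return ci
def tri(views):
    A=np.zeros((3,3));b=np.zeros(3)
    for ci,uv in views:
        o,d=ray(ci,uv); d=d[0]/np.linalg.norm(d[0]); M=np.eye(3)-np.outer(d,d); A+=M; b+=M@o
    return np.linalg.solve(A,b)
def toolaxes():
    from scipy.spatial.transform import Rotation as R
    o=robot.get_obs(); return o["tool_pos"],R.from_euler("xyz",o["ee_rot"]).as_matrix(),o
E
python3 - <<'E'
from h import *
im=cv2.imread("pics/top0.png"); c=cv2.resize(im[150:300,170:370],None,fx=4,fy=4,interpolation=cv2.INTER_CUBIC)
cv2.imwrite("pics/topcrop.png",c)
ci=cam("top")
for n,p,z in [("tote",(264,181),.026),("small",(258,213),.03),("large",(255,250),.03),("hinge",(307,194),.028),("end",(342,270),.028),("reel",(402,157),.05),("fan",(311,132),.025)]:
    print(n,onplane(ci,p,z)[0])
E
```

```text
tote [0.6363 0.066  0.026 ]
small [0.5496 0.0787 0.03  ]
large [0.4538 0.083  0.03  ]
hinge [ 0.6048 -0.0481  0.028 ]
end [ 0.4098 -0.1405  0.028 ]
reel [ 0.7082 -0.2949  0.05  ]
fan [ 0.7775 -0.0568  0.025 ]
```

View pics/topcrop.png

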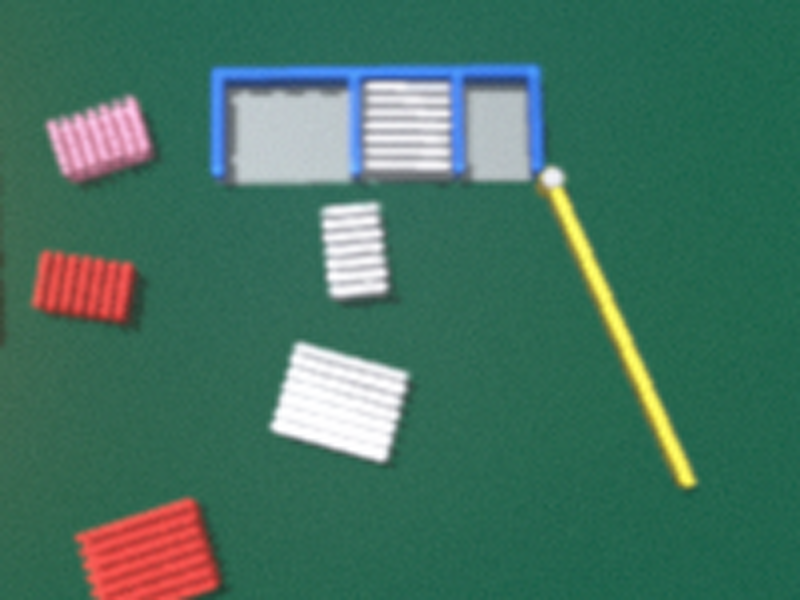

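The crop confirms the choice: silver small sink at about crop (355,250), silver large at about (340,402), and the look-alikes are pink or red. Next I move the wrist camera over the scene.

```bash
python3 -m creep '[{"slide":[-100,0,80],"roll":3,"grip":0},{"slide":[-200,0,160],"roll":6,"grip":0},{"slide":[-300,0,240],"roll":9,"grip":0},{"slide":[-400,0,320],"roll":12,"grip":0},{"slide":[-507,0,404],"roll":16,"grip":0},{"slide":[-507,0,404],"roll":16,"grip":0},{"slide":[-507,0,404],"roll":16,"grip":0},{"slide":[-507,0,404],"roll":16,"grip":0},{"slide":[-507,0,404],"roll":16,"grip":0},{"slide":[-507,0,404],"roll":16,"grip":0},{"slide":[-507,0,404],"roll":16,"grip":0},{"slide":[-507,0,404],"roll":16,"grip":0},{"slide":[-507,0,404],"roll":16,"grip":0},{"slide":[-507,0,404],"roll":16,"grip":0},{"slide":[-507,0,404],"roll":16,"grip":0},{"slide":[-507,0,404],"roll":16,"grip":0},{"slide":[-507,0,404],"roll":16,"grip":0},{"slide":[-507,0,404],"roll":16,"grip":0},{"slide":[-507,0,404],"roll":16,"grip":0}]'
python3 - <<'E'
from h import *
import pickle
ci=cam("wrist"); im=snapshot("wrist"); cv2.imwrite("pics/w1.png",im[:,:,::-1]); pickle.dump(ci,open("w1.pkl","wb")); p,R,o=toolaxes(); print(p,o["ee_rot"],o["qvel"],o["time"])
E
```

```text
time: 1.73
tool_pos: [0.3998, 0.0697, 0.2052]
ee_rot: [-1.572, -0.001, -1.57]
wrist_force: [0.1, 0.2, -0.3]
width: 0.0943
[0.3998 0.0693 0.2053] [-1.5713 -0.0007 -1.5715] [-0.0171 -0.0068  0.0001  0.0009 -0.002   0.0024] 1.7833
```

View pics/w1.png

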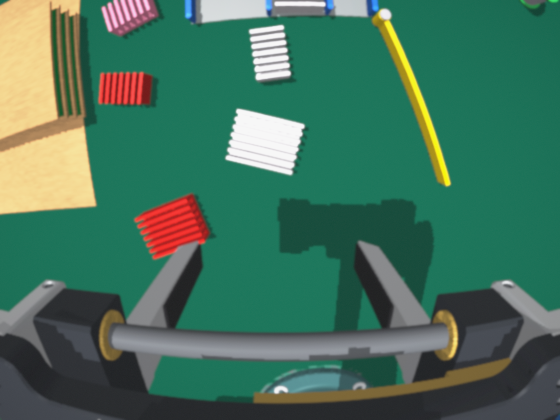

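The wrist view shows the small sink at (270,54), the large at (265,142), the gate from (383,16) to (445,183), and the tote cut off at the top edge. I'll move 110 mm ahead for a second view.

```bash
python3 -m creep '[{"slide":[0,0,40],"roll":0,"grip":0},{"slide":[0,0,80],"roll":0,"grip":0},{"slide":[0,0,110],"roll":0,"grip":0},{"slide":[0,0,110],"roll":0,"grip":0},{"slide":[0,0,110],"roll":0,"grip":0},{"slide":[0,0,110],"roll":0,"grip":0}]'
python3 - <<'E'
from h import *
import pickle
ci=cam("wrist"); im=snapshot("wrist"); cv2.imwrite("pics/w2.png",im[:,:,::-1]); pickle.dump(ci,open("w2.pkl","wb")); p,R,o=toolaxes(); print(p,o["ee_rot"],o["time"])
cv2.imwrite("pics/w2c.png",cv2.resize(im[0:250,150:480,::-1],None,fx=2.4,fy=2.4,interpolation=cv2.INTER_CUBIC))
im=cv2.imread("pics/w1.png")
cv2.imwrite("pics/w1c.png",cv2.resize(im[0:220,180:460],None,fx=2.7,fy=2.7,interpolation=cv2.INTER_CUBIC))
E
```

```text
time: 2.28
tool_pos: [0.5094, 0.069, 0.2054]
ee_rot: [-1.572, -0.0, -1.572]
wrist_force: [-0.4, -0.4, -1.0]
width: 0.094
[0.5093 0.0694 0.2058] [-1.5708 -0.0001 -1.5718] 2.3333
```

View pics/w2c.png

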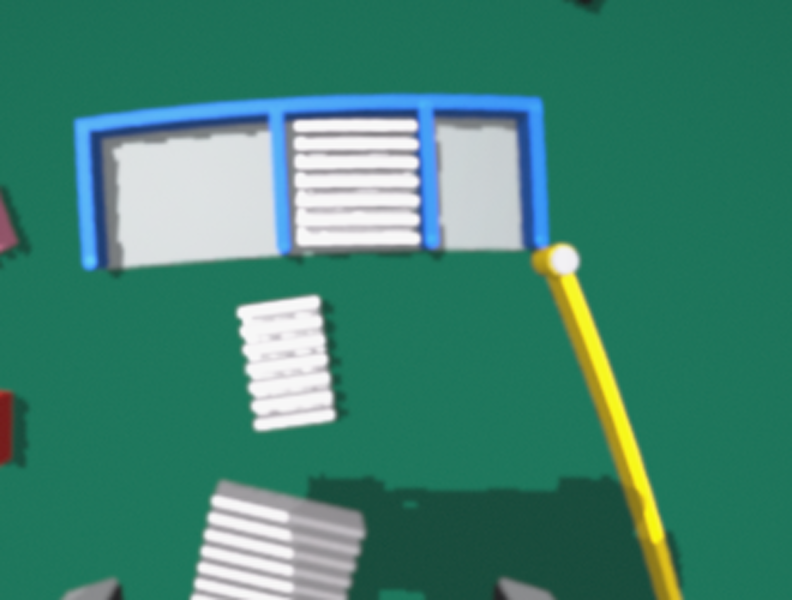

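View pics/w1c.png

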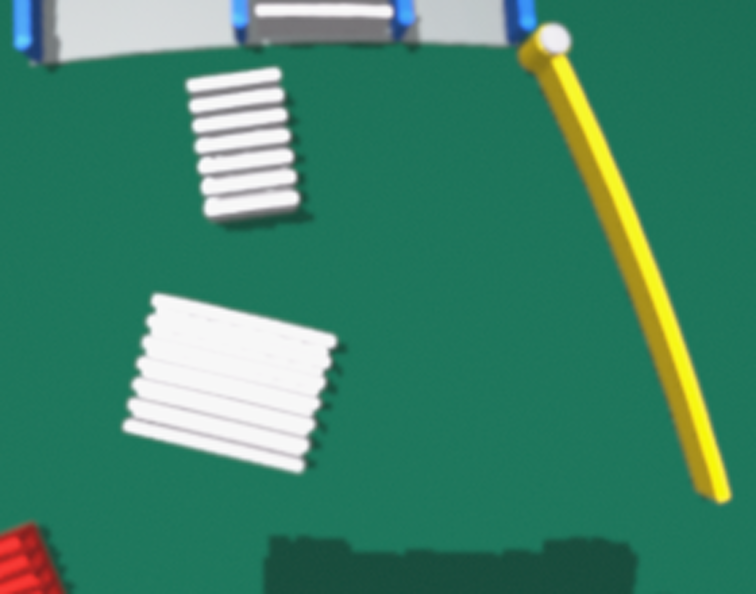

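```bash
python3 - <<'E'
from h import *
import pickle
c1=pickle.load(open("w1.pkl","rb"));c2=pickle.load(open("w2.pkl","rb")); ct=cam("top")
f1=lambda p:(np.array(p)+.5)/2.7-.5+[180,0]
f2=lambda p:(np.array(p)+.5)/2.4-.5+[150,0]
ft=lambda p:(np.array(p)+.5)/4-.5+[170,150]
def rect(n,P):
    P=P[:,:2]; c=P.mean(0); f=(P[0]+P[1]-P[2]-P[3])/2; s=(P[0]+P[3]-P[1]-P[2])/2
    print(n,"c",c,"yaw(f)",np.arctan2(f[1],f[0]),"yaw(s)",np.arctan2(-s[0],s[1]),"dims",np.linalg.norm(f),np.linalg.norm(s))
s1=f1([(188,80),(280,70),(299,205),(206,215)]); s2=f2([(238,308),(319,297),(335,417),(256,430)])
for a,b in zip(s1,s2): print("tri small",tri([(c1,a),(c2,b)]))
rect("small w1",onplane(c1,s1,.03)); rect("small w2",onplane(c2,s2,.03))
rect("small top",onplane(ct,ft([(321,209),(380,203),(388,290),(332,298)]),.03))
rect("large w1",onplane(c1,f1([(155,294),(336,338),(302,471),(124,426)]),.03))
rect("large top",onplane(ct,ft([(297,343),(408,374),(387,462),(270,431)]),.03))
rect("med w2",onplane(c2,f2([(293,120),(418,118),(419,246),(297,247)]),.03))
print("tote w2 bl,br, tips L..R\n",onplane(c2,f2([(76,120),(541,98),(90,268),(284,253),(431,248),(540,246)]),.026))
print("tote top bl br tips\n",onplane(ct,ft([(212,68),(540,66),(217,180),(354,178),(458,176),(537,174)]),.026))
h=[f1((552,40)),f2((563,260))]; print("hinge",tri([(c1,h[0]),(c2,h[1])]))
print("gate end",onplane(c1,f1((722,498)),.028), onplane(ct,ft((687,487)),.028))
E
```

```text
tri small [0.5798 0.101  0.0305]
tri small [0.5844 0.0645 0.0277]
tri small [0.5281 0.0568 0.0227]
tri small [0.5233 0.0937 0.0294]
small w1 c [0.5535 0.079 ] yaw(f) 0.12915235017591017 yaw(s) 0.10565085873818252 dims 0.05713926625935473 0.03683034935033597
small w2 c [0.5543 0.0791] yaw(f) 0.13129450930490577 yaw(s) 0.14543643591920416 dims 0.05622557257416786 0.03684540075858644
small top c [0.5521 0.0777] yaw(f) 0.14122445699369082 yaw(s) 0.15585501710963712 dims 0.0581676060565738 0.037527782779792934
large w1 c [0.4556 0.0849] yaw(f) -0.24448965136233108 yaw(s) -0.25125002870395347 dims 0.05560672470664088 0.07473099757659186
large top c [0.4533 0.0836] yaw(f) -0.23033888085428936 yaw(s) -0.23448532185639953 dims 0.05791422561770169 0.07536489870883469
med w2 c [0.6372 0.0475] yaw(f) 0.0176302410063081 yaw(s) 0.02759635757288828 dims 0.05897621383854232 0.05529099073851636
tote w2 bl,br, tips L..R
 [[ 0.672   0.1766  0.026 ]
 [ 0.6825 -0.0387  0.026 ]
 [ 0.6007  0.1704  0.026 ]
 [ 0.6046  0.0803  0.026 ]
 [ 0.6077  0.0136  0.026 ]
 [ 0.611  -0.0381  0.026 ]]
tote top bl br tips
 [[ 0.6715  0.1768  0.026 ]
 [ 0.6809 -0.0408  0.026 ]
 [ 0.596   0.1697  0.026 ]
 [ 0.6004  0.0803  0.026 ]
 [ 0.6041  0.012   0.026 ]
 [ 0.6073 -0.04    0.026 ]]
hinge [ 0.605  -0.0482  0.0299]
gate end [[ 0.4101 -0.1374  0.028 ]] [[ 0.4063 -0.1389  0.028 ]]
```

Measurements agree well. The tote origin is at about (0.605,0.0655) with yaw 0.049, and the measured hinge matches that within 1 mm. The small sink is at (0.554,0.079), yaw 0.135, and the large at (0.455,0.0845), yaw -0.245. Triangulated top heights are about 28 to 30 mm, with one noisy corner at 23 mm. Now I straddle the small sink's rear half and close on it.

```bash
python3 -m creep '[{"slide":[-7,30,27],"roll":-7.8,"grip":0},{"slide":[-7,60,27],"roll":-7.8,"grip":0},{"slide":[-7,95,27],"roll":-7.8,"grip":0},{"slide":[-7,130,27],"roll":-7.8,"grip":0},{"slide":[-7,160,27],"roll":-7.8,"grip":0},{"slide":[-7,180,27],"roll":-7.8,"grip":0},{"slide":[-7,192,27],"roll":-7.8,"grip":0},{"slide":[-7,199,27],"roll":-7.8,"grip":0},{"slide":[-7,201,27],"roll":-7.8,"grip":0},{"slide":[-7,201,27],"roll":-7.8,"grip":0},{"slide":[-7,201,27],"roll":-7.8,"grip":0.4},{"slide":[-7,201,27],"roll":-7.8,"grip":0.7},{"slide":[-7,201,27],"roll":-7.8,"grip":0.7},{"slide":[-7,201,27],"roll":-7.8,"grip":0.7},{"slide":[-7,201,27],"roll":-7.8,"grip":0.7},{"slide":[-7,201,27],"roll":-7.8,"grip":0.7},{"slide":[-7,201,27],"roll":-7.8,"grip":0.7},{"slide":[-7,201,27],"roll":-7.8,"grip":0.7}]'
python3 - <<'E'
from h import *
ci=cam("wrist"); im=snapshot("wrist"); cv2.imwrite("pics/w3.png",im[:,:,::-1]); p,R,o=toolaxes(); print(p,o["ee_rot"],o["time"],o["width"],o["wrist_force"])
E
```

```text
time: 3.83
tool_pos: [0.5371, 0.0773, 0.0044]
ee_rot: [-1.571, -0.0, -1.434]
wrist_force: [1.0, 0.7, 0.6]
width: 0.0444
[0.5371 0.0773 0.0044] [-1.571  -0.0001 -1.4341] 3.8833 0.04053710114021837 [-0.2802 -0.7136  0.5637]
```

View pics/w3.png

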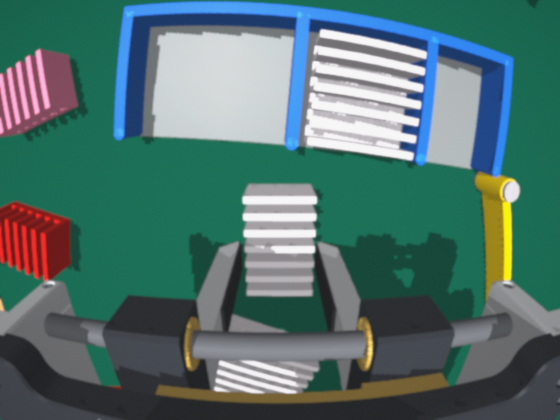

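The small sink sits squarely between the fingers at (280,240), clear of the large sink. Next: finish closing, slide it right, then go a little into the small compartment.

```bash
python3 -m creep '[{"slide":[0,0,0],"roll":0,"grip":0.75},{"slide":[0,0,0],"roll":0,"grip":0.75},{"slide":[0,0,0],"roll":0,"grip":0.75},{"slide":[4,0,0],"roll":0.5,"grip":0.75},{"slide":[14,0,-1],"roll":1,"grip":0.75},{"slide":[27,0,-2],"roll":2,"grip":0.75},{"slide":[41,0,-3],"roll":3,"grip":0.75},{"slide":[55,0,-4],"roll":4,"grip":0.75},{"slide":[69,0,-5],"roll":5,"grip":0.75},{"slide":[81,0,-6],"roll":5,"grip":0.75},{"slide":[90,0,-7],"roll":5,"grip":0.75},{"slide":[94,0,-7],"roll":5,"grip":0.75},{"slide":[94,0,-7],"roll":5,"grip":0.75},{"slide":[94,0,-7],"roll":5,"grip":0.75}]'
python3 - <<'E'
from h import *
ci=cam("wrist"); im=snapshot("wrist"); cv2.imwrite("pics/w4.png",im[:,:,::-1]); p,R,o=toolaxes(); print(p,o["ee_rot"],o["time"],o["width"],o["wrist_force"])
E
```

```text
time: 5.05
tool_pos: [0.543, -0.0171, 0.0044]
ee_rot: [-1.571, -0.0, -1.522]
wrist_force: [0.6, -0.3, -0.5]
width: 0.0359
[ 0.543  -0.0167  0.0044] [-1.571   0.     -1.5213] 5.1 0.0358265444048925 [ 0.6641  0.0154 -0.6292]
```

View pics/w4.png

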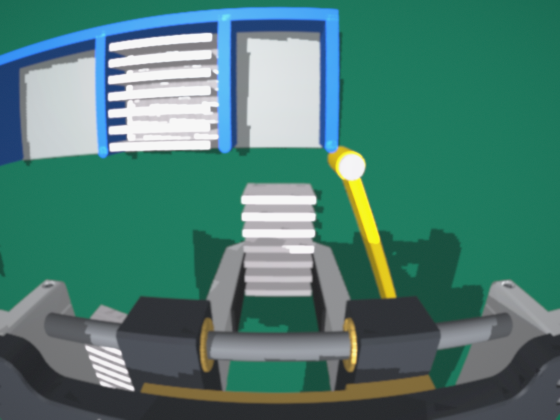

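The small sink, centred at u=279, lines up with the small compartment, whose inner span of 232 to 325 centres at 278. Moving forward 42 mm and releasing.

```bash
python3 -m creep '[{"slide":[0,0,8],"roll":0,"grip":0.75},{"slide":[0,0,18],"roll":0,"grip":0.75},{"slide":[0,0,28],"roll":0,"grip":0.75},{"slide":[0,0,37],"roll":0,"grip":0.75},{"slide":[0,0,42],"roll":0,"grip":0.75},{"slide":[0,0,42],"roll":0,"grip":0.75},{"slide":[0,0,42],"roll":0,"grip":0.53},{"slide":[0,0,42],"roll":0,"grip":0.53},{"slide":[0,0,42],"roll":0,"grip":0.53},{"slide":[0,0,42],"roll":0,"grip":0.53},{"slide":[0,0,42],"roll":0,"grip":0.53}]'
python3 - <<'E'
from h import *
ci=cam("wrist"); im=snapshot("wrist"); cv2.imwrite("pics/w5.png",im[:,:,::-1]); p,R,o=toolaxes(); print(p,o["ee_rot"],o["time"],o["width"],o["wrist_force"])
E
```

```text
time: 6.02
tool_pos: [0.5848, -0.0148, 0.0046]
ee_rot: [-1.571, -0.0, -1.522]
wrist_force: [-0.2, 0.2, 0.6]
width: 0.044
[ 0.5849 -0.0148  0.0046] [-1.5706 -0.0002 -1.5215] 6.0667 0.044023308837581654 [-0.0615  0.2959  0.203 ]
```

View pics/w5.png

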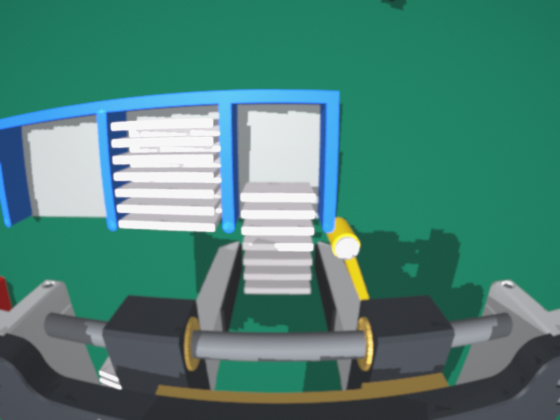

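The sink is about 22 mm in and released. Next I back off, close the fingers, and push it in from behind.

```bash
python3 -m creep '[{"slide":[0,0,-10],"roll":0,"grip":0.53},{"slide":[0,0,-22],"roll":0,"grip":0.53},{"slide":[0,0,-30],"roll":0,"grip":0.8},{"slide":[0,0,-30],"roll":0,"grip":1},{"slide":[0,0,-30],"roll":0,"grip":1},{"slide":[0,0,-30],"roll":0,"grip":1},{"slide":[0,0,-30],"roll":0,"grip":1},{"slide":[0,0,-30],"roll":0,"grip":1},{"slide":[0,0,-27],"roll":0,"grip":1},{"slide":[0,0,-22],"roll":0,"grip":1},{"slide":[0,0,-16],"roll":0,"grip":1},{"slide":[0,0,-10],"roll":0,"grip":1},{"slide":[0,0,-4],"roll":0,"grip":1},{"slide":[0,0,2],"roll":0,"grip":1},{"slide":[0,0,8],"roll":0,"grip":1},{"slide":[0,0,13],"roll":0,"grip":1},{"slide":[0,0,17],"roll":0,"grip":1},{"slide":[0,0,19],"roll":0,"grip":1},{"slide":[0,0,19],"roll":0,"grip":1},{"slide":[0,0,19],"roll":0,"grip":1}]'
python3 - <<'E'
from h import *
ci=cam("wrist"); im=snapshot("wrist"); cv2.imwrite("pics/w6.png",im[:,:,::-1]); p,R,o=toolaxes(); print(p,o["ee_rot"],o["time"],o["width"],o["wrist_force"])
import pickle; pickle.dump(ci,open("w6.pkl","wb"))
E
```

```text
time: 7.73
tool_pos: [0.6043, -0.0138, 0.0044]
ee_rot: [-1.57, -0.0, -1.521]
wrist_force: [-0.6, -0.4, -0.7]
width: 0.0004
[ 0.6042 -0.0138  0.0044] [-1.5702 -0.0001 -1.5214] 7.7833 0.0001764054146347474 [-0.3097  0.1045  0.0578]
```

View pics/w6.png

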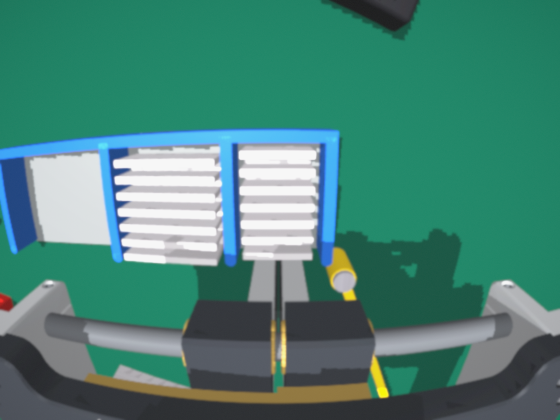

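```bash
cat >> h.py <<'E'
O=np.array([.605,.0655]); Y=.0487
def tote(P):
    d=np.atleast_2d(P)[:,:2]-O; c,s=np.cos(Y),np.sin(Y)
    return np.c_[d@[c,s],d@[-s,c]]*1000
E
python3 - <<'E'
from h import *
import pickle
c=pickle.load(open("w6.pkl","rb")); im=cv2.imread("pics/w6.png")
cv2.imwrite("pics/w6c.png",cv2.resize(im[110:310,60:360],None,fx=2.6,fy=2.6,interpolation=cv2.INTER_CUBIC))
print(tote(onplane(c,[(239,148),(315,148),(312,255),(241,256)],.03)))
print(tote(onplane(c,[(114,158),(220,154),(219,263),(121,260)],.03)))
print(tote(onplane(c,[(338,132),(327,264)],.026)))
E
```

```text
[[ 64.2978 -60.1881]
 [ 64.2893 -96.044 ]
 [  9.4835 -96.182 ]
 [  8.8816 -59.4255]]
[[ 61.6571   5.9152]
 [ 61.5822 -50.9795]
 [  4.6137 -47.5217]
 [  4.1468  10.2679]]
[[  71.9515 -107.6179]
 [   2.1844 -105.0189]]
```

View pics/w6c.png

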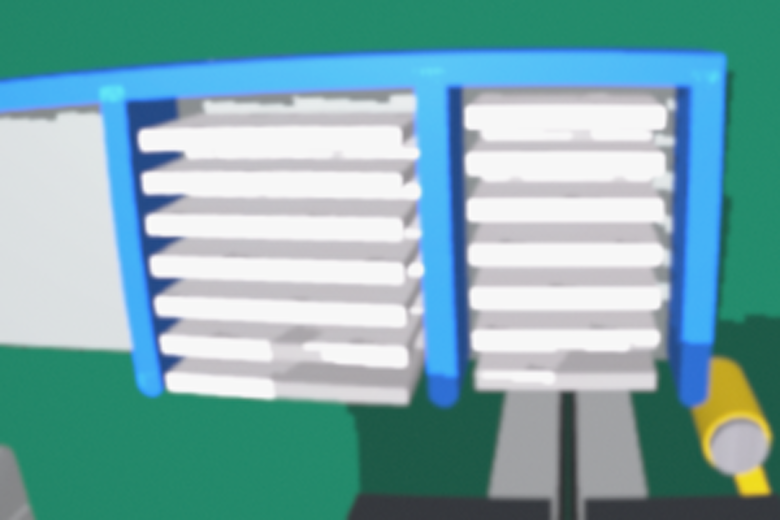

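In the tote frame the small sink is at about (36,-78) mm and the medium at about (33,-20) mm, both good. Moving over the large one.

```bash
python3 -m creep '[{"slide":[0,0,-8],"roll":0,"grip":1},{"slide":[0,0,-22],"roll":0,"grip":1},{"slide":[0,-12,-34],"roll":0,"grip":0.9},{"slide":[0,-40,-42],"roll":0,"grip":0.6},{"slide":[-15,-70,-60],"roll":3,"grip":0.3},{"slide":[-40,-80,-85],"roll":8,"grip":0},{"slide":[-70,-80,-115],"roll":13,"grip":0},{"slide":[-95,-80,-140],"roll":16.9,"grip":0},{"slide":[-111,-80,-161],"roll":16.9,"grip":0},{"slide":[-111,-80,-161],"roll":16.9,"grip":0},{"slide":[-111,-80,-161],"roll":16.9,"grip":0},{"slide":[-111,-80,-161],"roll":16.9,"grip":0}]'
python3 - <<'E'
from h import *
ci=cam("wrist"); im=snapshot("wrist"); cv2.imwrite("pics/w7.png",im[:,:,::-1]); p,R,o=toolaxes(); print(p,o["ee_rot"],o["time"],o["width"],o["wrist_force"])
import pickle; pickle.dump(ci,open("w7.pkl","wb"))
E
```

```text
time: 8.78
tool_pos: [0.4379, 0.0888, 0.0847]
ee_rot: [-1.569, -0.0, -1.816]
wrist_force: [0.1, 0.0, 0.7]
width: 0.0638
[0.4383 0.0886 0.0847] [-1.5697 -0.0001 -1.8169] 8.8333 0.06780120345163711 [ 0.7645  0.5263 -0.4329]
```

View pics/w7.png

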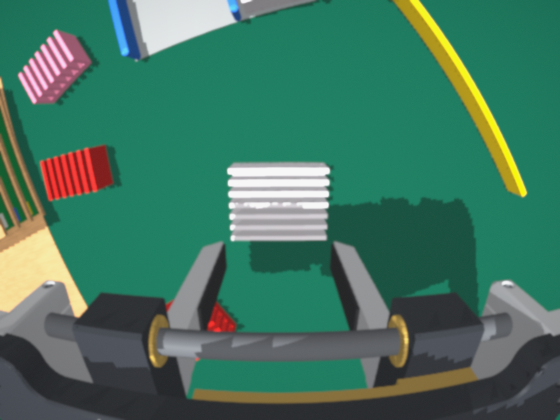

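The large sink at (279,201) is square to the jaws and centred. A red look-alike corner shows at (237,325), so I check its clearance to the left finger.

```bash
python3 - <<'E'
from h import *
import pickle
c=pickle.load(open("w7.pkl","rb")); p,R,o=toolaxes()
for uv in [(237,325),(215,303),(229,168),(329,168),(328,240),(231,240)]:
    P=onplane(c,uv,.03)[0]; print(uv,P,"tool x,z mm",((P-p)@R*1000)[[0,2]])
E
```

```text
(237, 325) [0.3578 0.1472 0.03  ] tool x,z mm [-37.276  -92.3722]
(215, 303) [0.3844 0.1588 0.03  ] tool x,z mm [-54.97   -69.4003]
(229, 168) [0.4916 0.1132 0.03  ] tool x,z mm [-36.8649  45.6833]
(329, 168) [0.4738 0.0424 0.03  ] tool x,z mm [36.1769 45.7173]
(328, 240) [0.4188 0.0545 0.03  ] tool x,z mm [ 37.8364 -10.6638]
(231, 240) [0.4371 0.1277 0.03  ] tool x,z mm [-37.6201 -10.6618]
```

It clears by more than 50 mm. Descending and gripping the large sink.

```bash
python3 -m creep '[{"slide":[0,0,0],"roll":0,"grip":0},{"slide":[0,0,0],"roll":0,"grip":0},{"slide":[0,0,0],"roll":0,"grip":0},{"slide":[0,15,0],"roll":0,"grip":0},{"slide":[0,30,0],"roll":0,"grip":0},{"slide":[0,48,0],"roll":0,"grip":0},{"slide":[0,63,0],"roll":0,"grip":0},{"slide":[0,74,0],"roll":0,"grip":0},{"slide":[0,80,0],"roll":0,"grip":0},{"slide":[0,80,0],"roll":0,"grip":0},{"slide":[0,80,0],"roll":0,"grip":0.35},{"slide":[0,80,0],"roll":0,"grip":0.35},{"slide":[0,80,0],"roll":0,"grip":0.35},{"slide":[0,80,0],"roll":0,"grip":0.35},{"slide":[0,80,0],"roll":0,"grip":0.35},{"slide":[0,80,0],"roll":0,"grip":0.35}]'
```

```text
time: 10.17
tool_pos: [0.4385, 0.089, 0.0055]
ee_rot: [-1.569, 0.0, -1.816]
wrist_force: [-0.7, -1.3, 4.2]
width: 0.0738
```

```bash
python3 -m creep '[{"slide":[-2,0,4],"roll":-1,"grip":0.35},{"slide":[-8,0,13],"roll":-3,"grip":0.35},{"slide":[-15,0,24],"roll":-5,"grip":0.35},{"slide":[-23,0,36],"roll":-8,"grip":0.35},{"slide":[-31,0,48],"roll":-11,"grip":0.35},{"slide":[-39,0,60],"roll":-14,"grip":0.35},{"slide":[-47,0,72],"roll":-16,"grip":0.35},{"slide":[-53,0,82],"roll":-16.9,"grip":0.35},{"slide":[-56,0,87],"roll":-16.9,"grip":0.35},{"slide":[-56,0,87],"roll":-16.9,"grip":0.35},{"slide":[-56,0,87],"roll":-16.9,"grip":0.35}]'
python3 - <<'E'
from h import *
ci=cam("wrist"); im=snapshot("wrist"); cv2.imwrite("pics/w8.png",im[:,:,::-1]); p,R,o=toolaxes(); print(p,tote(p),o["ee_rot"],o["time"],o["width"],o["wrist_force"])
E
```

```text
time: 11.08
tool_pos: [0.5367, 0.1224, 0.0055]
ee_rot: [-1.569, -0.0, -1.521]
wrist_force: [-0.3, 0.6, 4.2]
width: 0.0738
[0.5367 0.1224 0.0055] [[-65.4454  60.1217]] [-1.5688 -0.0002 -1.5212] 11.1333 0.0737760693506175 [-0.0415 -0.0479  4.6841]
```

View pics/w8.png

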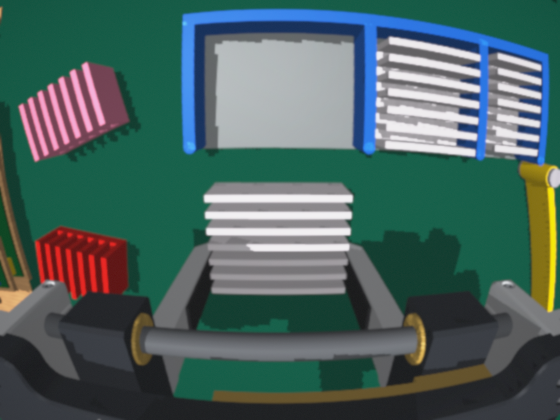

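The large sink (u 206 to 351, middle 278.5) lines up with the large compartment (wall tips 190 and 370, middle 280). Forward 45 mm, then release.

```bash
python3 -m creep '[{"slide":[0,0,8],"roll":0,"grip":0.35},{"slide":[0,0,18],"roll":0,"grip":0.35},{"slide":[0,0,28],"roll":0,"grip":0.35},{"slide":[0,0,38],"roll":0,"grip":0.35},{"slide":[0,0,45],"roll":0,"grip":0.35},{"slide":[0,0,45],"roll":0,"grip":0.35},{"slide":[0,0,45],"roll":0,"grip":0.1},{"slide":[0,0,45],"roll":0,"grip":0.1},{"slide":[0,0,45],"roll":0,"grip":0.1},{"slide":[0,0,45],"roll":0,"grip":0.1},{"slide":[0,0,45],"roll":0,"grip":0.1}]'
python3 - <<'E'
from h import *
ci=cam("wrist"); im=snapshot("wrist"); cv2.imwrite("pics/w9.png",im[:,:,::-1]); p,R,o=toolaxes(); print(p,tote(p),o["ee_rot"],o["time"],o["width"],o["wrist_force"])
E
```

```text
time: 12.05
tool_pos: [0.5802, 0.1245, 0.0039]
ee_rot: [-1.572, -0.0, -1.521]
wrist_force: [0.3, 0.9, -0.3]
width: 0.0846
[0.5803 0.1244 0.004 ] [[-21.7832  60.0775]] [-1.5714 -0.0001 -1.5214] 12.1 0.08455260072820972 [0.8193 0.3317 1.1837]
```

View pics/w9.png

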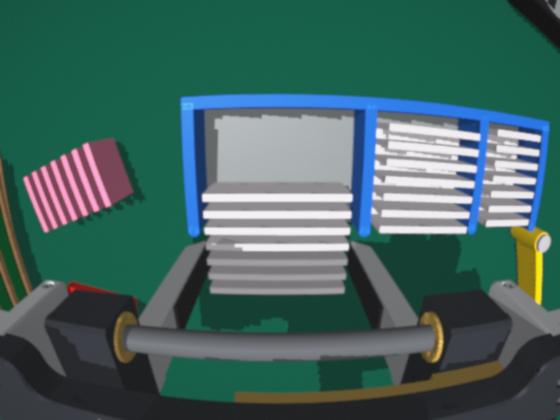

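```bash
python3 - <<'E'
from h import *
import pickle
c=pickle.load(open("w7.pkl","rb")); p,R,o=toolaxes()
for uv in [(108,146),(112,187)]:
  for z in (0,.03):
    P=onplane(c,uv,z)[0]; print(uv,z,P,"tool x,z mm",((P-p)@R*1000)[[0,2]])
E
```

```text
(108, 146) 0 [0.5373 0.2204 0.    ] tool x,z mm [-97.9799 -38.2448]
(108, 146) 0.03 [0.5352 0.2032 0.03  ] tool x,z mm [-80.8774 -41.1562]
(112, 187) 0 [0.5009 0.2294 0.    ] tool x,z mm [-108.72    -74.1411]
(112, 187) 0.03 [0.503  0.2111 0.03  ] tool x,z mm [-90.3936 -72.9622]
```

Red block clearance is about 25 mm, so it's safe to back off, narrow the fingers and push.

```bash
python3 -m creep '[{"slide":[0,0,-10],"roll":0,"grip":0.1},{"slide":[0,0,-22],"roll":0,"grip":0.1},{"slide":[0,0,-30],"roll":0,"grip":0.3},{"slide":[0,0,-30],"roll":0,"grip":0.63},{"slide":[0,0,-30],"roll":0,"grip":0.63},{"slide":[0,0,-30],"roll":0,"grip":0.63},{"slide":[0,0,-30],"roll":0,"grip":0.63},{"slide":[0,0,-30],"roll":0,"grip":0.63},{"slide":[0,0,-30],"roll":0,"grip":0.63},{"slide":[0,0,-26],"roll":0,"grip":0.63},{"slide":[0,0,-20],"roll":0,"grip":0.63},{"slide":[0,0,-14],"roll":0,"grip":0.63},{"slide":[0,0,-8],"roll":0,"grip":0.63},{"slide":[0,0,-2],"roll":0,"grip":0.63},{"slide":[0,0,4],"roll":0,"grip":0.63},{"slide":[0,0,9],"roll":0,"grip":0.63},{"slide":[0,0,13],"roll":0,"grip":0.63},{"slide":[0,0,15],"roll":0,"grip":0.63},{"slide":[0,0,15],"roll":0,"grip":0.63},{"slide":[0,0,15],"roll":0,"grip":0.63}]'
python3 - <<'E'
from h import *
import pickle
ci=cam("wrist"); im=snapshot("wrist"); cv2.imwrite("pics/w10.png",im[:,:,::-1]); p,R,o=toolaxes(); print(p,tote(p),o["ee_rot"],o["time"],o["width"],o["wrist_force"]); pickle.dump(ci,open("w10.pkl","wb"))
cv2.imwrite("pics/w10c.png",cv2.resize(im[110:310,170:470,::-1],None,fx=2.6,fy=2.6,interpolation=cv2.INTER_CUBIC))
E
```

```text
time: 13.77
tool_pos: [0.5961, 0.1253, 0.0045]
ee_rot: [-1.57, -0.0, -1.521]
wrist_force: [-0.0, -0.1, -0.9]
width: 0.0348
[0.596  0.1253 0.0045] [[-6.1149 60.1545]] [-1.5699 -0.0001 -1.5214] 13.8167 0.03474700056113482 [ 0.8783  0.4204 -0.7338]
```

View pics/w10c.png

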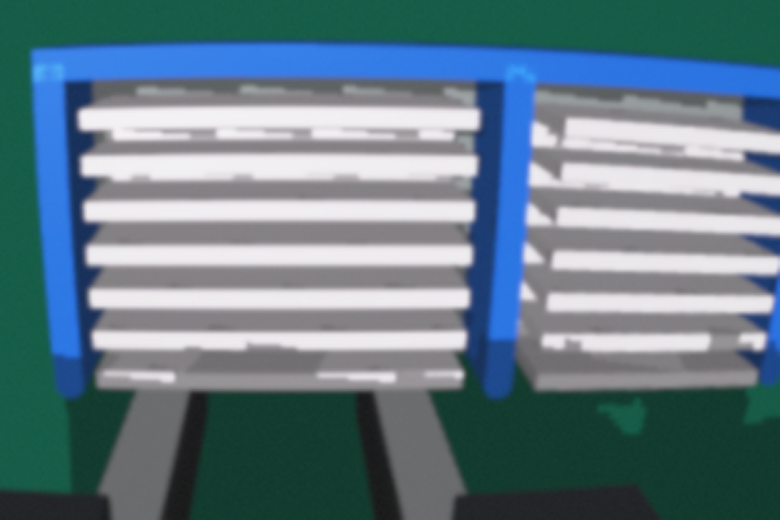

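The large sink is fully in, with clear floor in front and its rear past the wall tips. Now I compute the gate sweep, with the tool turning with the gate.

```bash
cat >> h.py <<'E'
def gatewp(a,d,r=.150):
    H=np.array([-.006,-.114]); q=H+r*np.array([-np.sin(a),np.cos(a)])-d*np.array([np.cos(a),np.sin(a)])
    c,s=np.cos(Y),np.sin(Y); return O+[c*q[0]-s*q[1],s*q[0]+c*q[1]], Y+a-np.pi/2
def rel(a,d,r=.150):
    p,R,o=toolaxes(); w,yaw=gatewp(a,d,r); dl=np.r_[w,p[2]]-p
    t=(R.T@dl)*1000; roll=-np.degrees((yaw-o["ee_rot"][2]+np.pi)%(2*np.pi)-np.pi)
    return t[0],t[2],roll
E
python3 - <<'E'
from h import *
import pickle
c=pickle.load(open("w10.pkl","rb"))
f=lambda p:(np.array(p)+.5)/2.6-.5+[170,110]
print(tote(onplane(c,f([(80,106),(480,106),(463,373),(95,373)]),.03)))
print(rel(1.95,.030), toolaxes()[2]["joint_positions"])
E
```

```text
[[62.0779 97.8427]
 [62.0685 24.1136]
 [ 8.7693 24.2001]
 [ 8.7251 98.2186]]
(np.float64(257.4605424171753), np.float64(-128.3041027802754), np.float64(-111.68660794286599)) [ 0.1142  0.3334  1.4885 -0.0001  1.3188  1.6356]
```

```bash
python3 -m creep '[{"slide":[0,0,-8],"roll":0,"grip":0.63},{"slide":[0,0,-20],"roll":0,"grip":0.63},{"slide":[0,-10,-35],"roll":0,"grip":0.8},{"slide":[0,-40,-45],"roll":0,"grip":1},{"slide":[0,-75,-60],"roll":-4,"grip":1},{"slide":[20,-90,-75],"roll":-11,"grip":1},{"slide":[50,-90,-90],"roll":-18,"grip":1},{"slide":[80,-90,-105],"roll":-25,"grip":1},{"slide":[110,-90,-115],"roll":-32,"grip":1},{"slide":[140,-90,-122],"roll":-39,"grip":1},{"slide":[170,-90,-128],"roll":-46,"grip":1},{"slide":[200,-90,-128],"roll":-53,"grip":1},{"slide":[230,-90,-128],"roll":-60,"grip":1},{"slide":[257,-90,-128],"roll":-67,"grip":1},{"slide":[257,-90,-128],"roll":-74,"grip":1},{"slide":[257,-90,-128],"roll":-81,"grip":1},{"slide":[257,-90,-128],"roll":-88,"grip":1},{"slide":[257,-90,-128],"roll":-95,"grip":1},{"slide":[257,-90,-128],"roll":-102,"grip":1},{"slide":[257,-90,-128],"roll":-109,"grip":1}]'
python3 - <<'E'
from h import *
im=snapshot("top"); cv2.imwrite("pics/t2.png",cv2.resize(im[120:320,150:410,::-1],None,fx=3,fy=3,interpolation=cv2.INTER_CUBIC)); im=snapshot("wrist"); cv2.imwrite("pics/w11.png",im[:,:,::-1]);p,R,o=toolaxes(); print(p,tote(p),o["ee_rot"],o["time"],rel(1.95,.03))
E
```

```text
time: 15.48
tool_pos: [0.4798, -0.1375, 0.0945]
ee_rot: [-1.571, -0.0, 0.387]
wrist_force: [-0.8, -0.0, 0.3]
width: 0.0005
[ 0.4799 -0.1375  0.0945] [[-134.8   -196.663]] [-1.5711 -0.0002  0.3808] 15.5833 (np.float64(0.29182384721832805), np.float64(-0.8758812093478351), np.float64(-2.700110093592007))
```

View pics/t2.png

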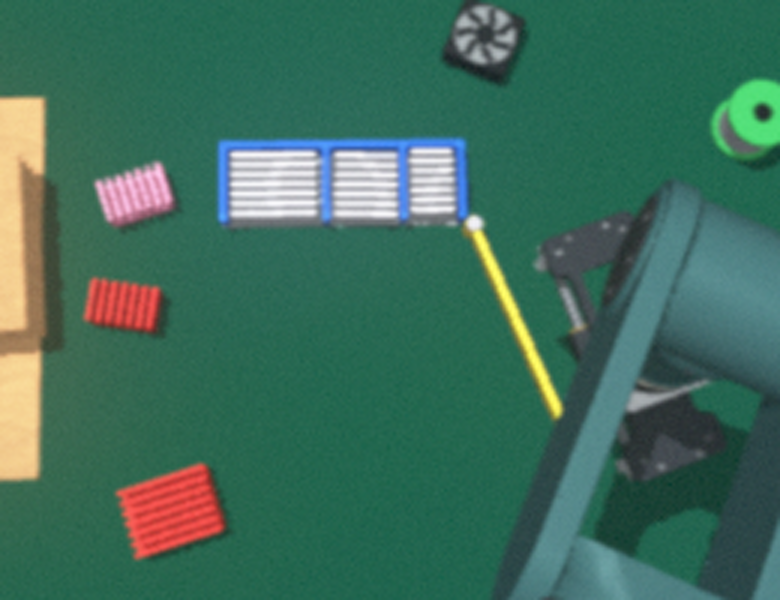

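View pics/w11.png

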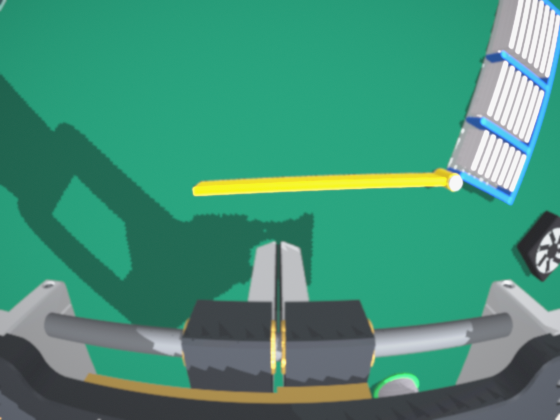

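All three sinks sit in their compartments, from (272,185) to (432,185) in the top crop. The gate lies parallel ahead of the closed fingers, from (195,190) to (455,181) in the wrist view. Lowering, then computing the sweep.

```bash
python3 -m creep '[{"slide":[0,25,0],"roll":-2.7,"grip":1},{"slide":[0,50,0],"roll":-2.7,"grip":1},{"slide":[0,70,0],"roll":-2.7,"grip":1},{"slide":[0,82,0],"roll":-2.7,"grip":1},{"slide":[0,85,0],"roll":-2.7,"grip":1},{"slide":[0,85,0],"roll":-2.7,"grip":1},{"slide":[0,85,0],"roll":-2.7,"grip":1}]'
python3 - <<'E'
from h import *
p,R,o=toolaxes(); print(p)
for k,a in enumerate(np.r_[1.95,1.95,1.95,np.arange(1.88,.5,-.08)]):
    d=[.022,.016,.013][k] if k<3 else .011
    print("%.2f  x %.0f z %.0f roll %.1f"%((a,)+rel(a,d)))
E
```

```text
time: 16.17
tool_pos: [0.4808, -0.1379, 0.0103]
ee_rot: [-1.572, -0.001, 0.427]
wrist_force: [0.7, 0.2, -0.2]
width: 0.0007
[ 0.4808 -0.1379  0.0103]
1.95  x -0 z 8 roll -0.1
1.95  x -0 z 14 roll -0.1
1.95  x -0 z 17 roll -0.1
1.88  x -1 z 29 roll 4.0
1.80  x -0 z 41 roll 8.5
1.72  x 1 z 53 roll 13.1
1.64  x 3 z 65 roll 17.7
1.56  x 7 z 77 roll 22.3
1.48  x 11 z 88 roll 26.9
1.40  x 16 z 99 roll 31.5
1.32  x 22 z 109 roll 36.0
1.24  x 29 z 119 roll 40.6
1.16  x 36 z 129 roll 45.2
1.08  x 44 z 137 roll 49.8
1.00  x 53 z 145 roll 54.4
0.92  x 63 z 153 roll 59.0
0.84  x 73 z 159 roll 63.5
0.76  x 83 z 165 roll 68.1
0.68  x 94 z 170 roll 72.7
0.60  x 106 z 174 roll 77.3
0.52  x 117 z 177 roll 81.9
```

```bash
python3 -m creep '[{"slide":[0,0,8],"roll":0,"grip":1},{"slide":[0,0,14],"roll":0,"grip":1},{"slide":[0,0,19],"roll":0,"grip":1},{"slide":[-1,0,29],"roll":4,"grip":1},{"slide":[0,0,41],"roll":8.5,"grip":1},{"slide":[1,0,53],"roll":13,"grip":1},{"slide":[3,0,65],"roll":17.7,"grip":1},{"slide":[7,0,77],"roll":22.3,"grip":1},{"slide":[11,0,88],"roll":27,"grip":1},{"slide":[16,0,99],"roll":31.5,"grip":1},{"slide":[22,0,109],"roll":36,"grip":1},{"slide":[29,0,119],"roll":40.6,"grip":1},{"slide":[36,0,129],"roll":45.2,"grip":1},{"slide":[44,0,137],"roll":49.8,"grip":1},{"slide":[53,0,145],"roll":54.4,"grip":1},{"slide":[63,0,153],"roll":59,"grip":1},{"slide":[73,0,159],"roll":63.5,"grip":1},{"slide":[83,0,165],"roll":68,"grip":1},{"slide":[94,0,170],"roll":72.7,"grip":1},{"slide":[94,0,170],"roll":72.7,"grip":1}]'
python3 - <<'E'
from h import *
p,R,o=toolaxes(); print(p,o["wrist_force"],o["ee_rot"])
im=snapshot("wrist"); cv2.imwrite("pics/w12.png",im[:,:,::-1])
for a in np.r_[np.arange(.6,0,-.07),0]:
    print("%.2f  x %.0f z %.0f roll %.1f"%((a,)+rel(a,.011)))
E
```

```text
time: 17.83
tool_pos: [0.4965, 0.0576, 0.0102]
ee_rot: [-1.569, -0.001, -0.84]
wrist_force: [-0.0, -0.6, 0.1]
width: 0.0004
[0.4965 0.0576 0.0102] [-0.0043 -0.5561  0.072 ] [-1.5688 -0.001  -0.8402]
0.60  x 1 z 12 roll 4.9
0.53  x 1 z 23 roll 8.9
0.46  x 3 z 33 roll 12.9
0.39  x 4 z 43 roll 16.9
0.32  x 7 z 54 roll 20.9
0.25  x 11 z 64 roll 24.9
0.18  x 15 z 73 roll 28.9
0.11  x 19 z 83 roll 32.9
0.04  x 25 z 92 roll 36.9
0.00  x 28 z 97 roll 39.2
```

View pics/w12.png

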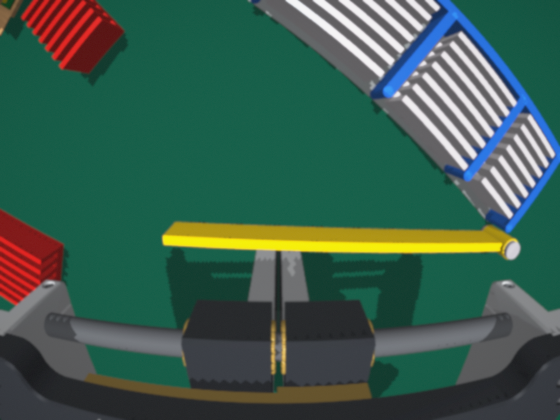

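The gate follows the fingers, contact at (280,250). Continuing to shut, slowing at the end.

```bash
python3 -m creep '[{"slide":[1,0,12],"roll":5,"grip":1},{"slide":[1,0,23],"roll":9,"grip":1},{"slide":[3,0,33],"roll":13,"grip":1},{"slide":[4,0,43],"roll":17,"grip":1},{"slide":[7,0,54],"roll":21,"grip":1},{"slide":[11,0,64],"roll":25,"grip":1},{"slide":[15,0,73],"roll":29,"grip":1},{"slide":[19,0,82],"roll":33,"grip":1},{"slide":[23,0,88],"roll":36,"grip":1},{"slide":[25,0,92],"roll":37,"grip":1},{"slide":[27,0,95],"roll":39,"grip":1},{"slide":[28,0,97],"roll":39,"grip":1},{"slide":[28,0,97],"roll":39,"grip":1},{"slide":[28,0,97],"roll":39,"grip":1}]'
python3 - <<'E'
from h import *
import pickle
p,R,o=toolaxes(); print(p,o["wrist_force"],o["ee_rot"],o["time"],tote(p))
c=cam("wrist");im=snapshot("wrist"); cv2.imwrite("pics/w13.png",im[:,:,::-1]); pickle.dump(c,open("w13.pkl","wb"))
E
```

```text
time: 19.05
tool_pos: [0.5842, 0.0989, 0.0094]
ee_rot: [-1.575, -0.001, -1.519]
wrist_force: [-5.1, -2.0, 3.4]
width: 0.0005
[0.5842 0.0989 0.0094] [-5.1047 -2.0484  3.4487] [-1.5752 -0.0012 -1.5192] 19.05 [[-19.1596  34.3951]]
```

View pics/w13.png

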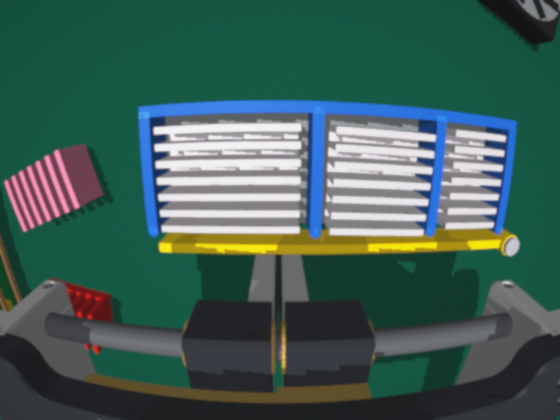

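The gate lies flush along the mouth, from (160,245) to (510,243), with about 5 N of reaction. One small extra press will tell whether it's on its stop, then I retreat and check.

```bash
python3 -m creep '[{"slide":[0,0,1.5],"roll":0,"grip":1},{"slide":[0,0,1.5],"roll":0,"grip":1},{"slide":[0,0,1.5],"roll":0,"grip":1},{"slide":[0,0,1.5],"roll":0,"grip":1}]'; python3 -m creep '[{"slide":[0,0,-3],"roll":0,"grip":1},{"slide":[0,0,-12],"roll":0,"grip":1},{"slide":[0,0,-30],"roll":0,"grip":1},{"slide":[0,-20,-45],"roll":0,"grip":1},{"slide":[0,-55,-60],"roll":0,"grip":1},{"slide":[0,-95,-80],"roll":0,"grip":1},{"slide":[0,-135,-100],"roll":0,"grip":1},{"slide":[0,-170,-110],"roll":0,"grip":1},{"slide":[0,-200,-110],"roll":0,"grip":1},{"slide":[0,-200,-110],"roll":0,"grip":1},{"slide":[0,-200,-110],"roll":0,"grip":1},{"slide":[0,-200,-110],"roll":0,"grip":1}]'
python3 - <<'E'
from h import *
import pickle
for n in ("wrist","top"):
    c=cam(n);im=snapshot(n); cv2.imwrite(f"pics/f_{n}.png",im[:,:,::-1]); pickle.dump(c,open(f"f_{n}.pkl","wb"))
im=cv2.imread("pics/f_wrist.png"); cv2.imwrite("pics/f_wc.png",cv2.resize(im[0:160,150:450],None,fx=2.6,fy=2.6,interpolation=cv2.INTER_CUBIC))
im=cv2.imread("pics/f_top.png"); cv2.imwrite("pics/f_tc.png",cv2.resize(im[100:300,170:430],None,fx=3,fy=3,interpolation=cv2.INTER_CUBIC))
E
```

```text
time: 19.43
tool_pos: [0.5843, 0.0989, 0.0094]
ee_rot: [-1.578, -0.001, -1.519]
wrist_force: [-8.2, -3.1, 6.0]
width: 0.0005
time: 20.43
tool_pos: [0.4774, 0.0944, 0.2085]
ee_rot: [-1.572, -0.0, -1.521]
wrist_force: [0.2, -0.4, -1.5]
width: -0.0
```

View pics/f_wc.png

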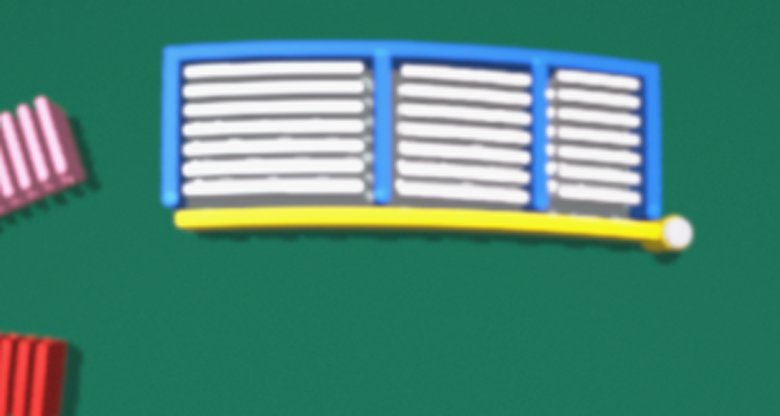

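View pics/f_tc.png

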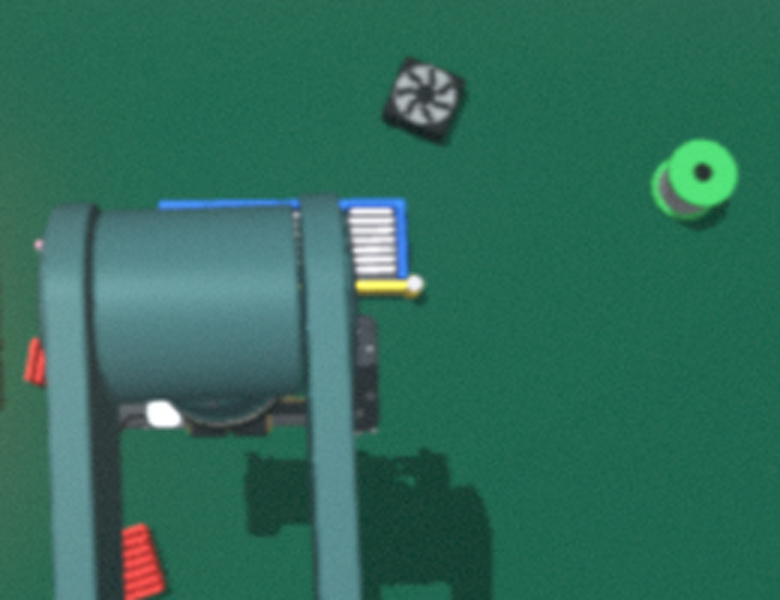

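```bash
python3 - <<'E'
from h import *
import pickle
c=pickle.load(open("f_wrist.pkl","rb"))
f=lambda p:(np.array(p)+.5)/2.6-.5+[150,0]
g=tote(onplane(c,f([(177,214),(400,211),(540,217),(650,226)]),.028)); print("gate inner/top edge",g)
v=np.polyfit(g[:,1],g[:,0],1); print("angle",-v[0])
for n,q in [("L",[(184,66),(364,62),(364,190),(184,192)]),("M",[(400,66),(532,73),(530,201),(396,195)]),("S",[(556,72),(640,79),(640,203),(556,198)])]:
    t=tote(onplane(c,f(q),.03)); print(n,t.mean(0), "yaw",np.arctan2(-(t[0]-t[1])[0],(t[0]-t[1])[1]))
E
```

```text
gate inner/top edge [[  -3.5745  101.6295]
 [  -3.5333    8.0986]
 [  -3.5928  -51.7526]
 [  -3.6595 -102.0956]]
angle -0.0004028816614337603
L [33.4694 60.8168] yaw -0.002703049002955934
M [ 31.5628 -19.2328] yaw 0.003387084412255818
S [ 33.8845 -77.6755] yaw 0.03141748282265797
```

Everything is within limits, the arm is clear at z = 0.21, and the fan and reel are where they were. Handing in.

```bash
python3 - <<'E'
from bench import ticket
print(ticket.close_job())
E
```

```text
the job is handed in; nothing more can be done
None
```

Both loose heat sinks are in their matching compartments, the medium one is still in the middle, and the gate is shut. I handed the job in at about 20.5 s. Each sink was gripped across its rear end and slid along the bench, square to the tote, to start it in its compartment. I then pushed it fully in from behind, and swept the gate shut with the closed fingers.

Last wrist view, in the tote frame:

| Item | x (mm) | y (mm) | Angle (rad) |
|---|---|---|---|
| Large sink | 33.5 | 60.8 | -0.003 |
| Medium sink | 31.6 | -19.2 | 0.003 |
| Small sink | 33.9 | -77.7 | 0.03 |
| Gate | – | – | 0.000 |

- **Gate:** a second press moved it no further while the force rose, so it is on its stop.
- **Bystanders:** the fan and the reel looked unmoved in the top view. The board stack was out of that last crop and I did not check it again, but the arm never went near it.
- **Disagreements:** pushed-in positions read 2 to 3 mm differently between views, about the calibration error. One early triangulated corner of the small sink came out at 23 mm instead of 30 mm high, which I took as noise.

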